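# Free the last swing bolt of the steam steriliser

### The job

The portable steam steriliser has cooled and five of its six lid bolts are already undone and hanging. Undo the last one, the bolt still standing upright in its slotted lug: unscrew its wing nut until it is well clear of the lug's raised lip, then swing the bolt outwards out of the slot and leave it hanging down beside the pot like the others, with the nut still on it. Do not disturb the other things on the desk.

Things in the scene. Friction and masses are not known exactly. Their poses are not given: they have to be found in the camera images.
- steriliser: Aluminium pressure pot, 236 mm across, fixed on the desk; origin centre of its underside. Six lid bolts on a 142 mm radius circle; the one still done up lies towards -x of this body, so outwards there is -x. Lid flange: radius 126, top 202 mm up; its low dome begins 84 mm from the centre; gauge, valves and handle within 80 mm of the centre, up to 310 mm high. Black handles at +y and -y, 118 mm up.
- bolt_pin (a point): Centre of the hinge pin of the bolt still done up, 142 mm from the pot's axis, 160 mm above the desk; fixed. Axes as steriliser: the pin lies along y, -x points outwards. The lid's slotted lug above it is 44 mm wide along y, its top 48 mm above the pin; it ends 16.5 mm outwards of the pin in a raised lip, 2.5 mm high, that keeps the nut from slipping off.
- swingbolt (a joint): Swing of that bolt about its pin, rad: 0 upright in the slot, grows as it swings outwards and down, 1.57 level, 2.6 hanging against its stop. Light hinge: let go beyond about 0.3 rad it sinks the rest of the way by its own weight. 12 mm steel bolt, its end 68 mm from the pin.
- nut_grip (a point): Centre of the wings of that bolt's wing nut, on the bolt's axis; 72 mm from the pin when tight. x: along the span of the wings; z: along the bolt, away from the pin. Steel; two round upright wings, 22 mm across, 8 mm thick (flat sides face y), 58 mm over their outer edges, tops 11 mm above this point; foot 23 mm across, 24 mm below it. Can be held over the span or across the thickness.
- wingnut (a joint): Turn of the wing nut, rad: 0 tight, grows as it is unscrewed (counter-clockwise from above), at most 7.8 (it cannot come off). At 0 the span points straight outwards from the pot. Quick thread: it rises 8 mm a turn; 0.12 N m of friction, stays where left. Its foot catches on the lip of the lug and holds the bolt until unscrewed about 4 rad (two thirds of a turn) from tight; 4.7 is well clear.
- tray_mid (a point): Centre of a loose steel instrument tray, 110 x 200 x 30 mm with forceps in it; a bystander.
- bottle_mid (a point): Centre of a loose brown glass bottle, 64 mm in diameter and 150 mm high; a bystander.
- jar_mid (a point): Centre of a loose white jar with a steel lid, 88 mm in diameter and 111 mm high overall; a bystander.

How it is judged:
By the outcome, as a careful person would: the job done as asked, in the order asked, and still so for the second after the job is handed in, with the robot touching nothing.
It also fails if it takes over 58 s, if anything falls off the work surface, if the arm or the gripper's body presses on something with over 40 N, if the wrist force passes 120 N, or if a joint passes its speed limit or range.

### The arm

A 6-joint arm with a two-finger parallel gripper is mounted at the origin on the work surface. World frame = base frame: x ahead of the robot, y to its left, z up, the work surface at z = 0. Lengths are in m, angles in rad, forces in N, time in s.
With the tool pointing down it reaches from about 0.325 to 0.925 m from the base axis. Payload 3.1 kg.
Tool frame: the origin (TCP) lies between the finger pads; the fingertips stand 8 mm ahead of it and the grasp point (between the pads) lies 11 mm behind it; z points along the fingers, y is the direction in which the jaws open and shut (so a half turn about z gives the same grasp; the last joint's range is limited). The gripper opens to 85 mm and grips with 20 to 120 N. Pads are 22 mm wide; open, the fingers measure 114 mm over their backs; the gripper's body (76 mm by 85 mm) begins 54 mm behind the grasp point. The pads swing forward as they close: fully open they stand 13 mm farther back than shut.
Start: joints at [-1.449, 0.217, 1.613, -0, 1.311, -0.112], TCP at [0.145, -0.608, 0.239] pointing down, gripper open.
Joint ranges: [-2.75, 2.75], [-0.78, 2.1], [0.31, 2.55], [-1.13, 4.27], [0.13, 2.63], [-2.58, 2.58]. Speed limits (rad/s): [2.79, 2.79, 3.14, 3.14, 3.14, 3.14].

### API

Orientations are given as a rotation vector (axis times angle).
In Python, from plant import status, read_camera, camera_info, job gives the robot as it stands. The module is installed in compiled form; this text tells all that it offers.
- The arm moves only by the shell command python3 -m pendant 'ROWS' [OPENING] [FORCE]. ROWS is JSON, one flat list of numbers, 4 for each row, row after row: the shift along the tool's x, y, z in m, then the turn about the tool's z in degrees. In form: [x, y, z, roll, x, y, z, roll, ...]. A call has 1 to 10 rows; each row shifts and turns the pose as measured when the row begins, along the tool's axes as they then stand; what a row does not reach is not made up. A row lasts 1/10 s, in which the tool goes at most 50 mm and 8.59 degrees, less where a joint would pass 70% of its speed; a pose out of reach is approached as far as the arm can. A call with a gripper value outside its range is refused whole. OPENING is the finger opening in m, from 0 to 0.0854, set as the call begins (- or left out, the last holds). The fingers move at their own pace and stop on an object; FORCE is the grip in N (left out, the last holds). Time passes only in rows, so rows that do not move let the fingers close. It gives the time, the measured TCP pose, the force and the opening at its end, in the units of the state.
- status.observe(): the state, without advancing time (a new reading comes with each control period).
- read_camera(name): name is "side" or "top" or "wrist"; returns the picture (480x640x3 uint8, red, green, blue); there is no depth.
- camera_info(name): a dict with "mtx" (3x3 intrinsics, pixels), "R" (3x3) and "t" (3): a world point X has camera coordinates R X + t; the wrist camera has in their place "T_tool_cam" (4x4, takes a point from camera to tool coordinates, whose origin is the TCP and whose axes are the flange's). Camera axes: x right, y down, z forward; pixel columns grow to the right and rows downward; lengths in m; the calibration is good to about 2 mm. The wrist camera is an equidistant fisheye: a pixel r from the principal point sees the ray r / f radians off the axis. A picture is of the moment at which its call begins: read the wrist's pose just before it. camera_info takes no time and is no camera call.
- job.finish_job(): hands the job in, once; it reports no verdict.
The state is a dict: "t": time; "joint_positions": joint angles; "qvel": joint speeds; "joint_efforts": joint torques, N m; "tcp_pos": TCP position; "tcp_rot": TCP orientation; "contact_force": force on the tool from outside, world axes, zero at the start; "moment": the same for the moment, N m; "opening": opening from 0.0 (shut) to 1.0 (fully open).
Only numpy, scipy, OpenCV 4.12 (cv2) and the standard library are available. Lean on these libraries where they do the work, as an engineer would, in place of code of your own. Each camera call takes 0.05 s, during which the arm holds its last target.

## Working session

There is one attempt and no reset: what is moved stays moved. The work goes in short steps, Python scripts to look and compute and a shell command to move; the robot and the scene stay as the last step left them, time stands still between calls to the robot, and variables do not carry over. Pictures are saved under pics/ and viewed, and the job is handed in when it is done.

```bash
ls; mkdir -p pics; python3 - <<'E'
from plant import status, read_camera, camera_info
import cv2,numpy as np
np.set_printoptions(precision=4,suppress=True)
print(status.observe())
for n in ["side","top","wrist"]:
    print(n,camera_info(n)); cv2.imwrite(f"pics/{n}0.png",read_camera(n)[:,:,::-1])
E
```

```text
pics
{'t': 0.0, 'joint_positions': array([-1.4492,  0.2178,  1.615 ,  0.    ,  1.3113, -0.1122]), 'qvel': array([ 0.0009, -0.0001, -0.0002,  0.0008,  0.0007, -0.0021]), 'joint_efforts': array([ -0.0006, -39.6845, -30.3856,  -0.0003,   0.0096,   0.    ]), 'tcp_pos': array([ 0.1447, -0.6072,  0.2379]), 'tcp_rot': array([-3.1177, -0.3661,  0.    ]), 'contact_force': array([0.052 , 0.3091, 0.2406]), 'moment': array([-0.0241,  0.0487,  0.046 ]), 'opening': 1.0009817848301912}
side {'mtx': array([[442.4576,   0.    , 320.7659],
       [  0.    , 442.4576, 236.5361],
       [  0.    ,   0.    ,   1.    ]]), 'R': array([[-0.999 , -0.0438, -0.0077],
       [-0.0162,  0.5194, -0.8544],
       [ 0.0414, -0.8534, -0.5196]]), 't': array([0.5076, 0.1544, 1.3864])}
top {'mtx': array([[566.1293,   0.    , 309.5143],
       [  0.    , 566.1293, 242.1653],
       [  0.    ,   0.    ,   1.    ]]), 'R': array([[ 0.006 , -0.9996, -0.0263],
       [-0.9858, -0.0015, -0.168 ],
       [ 0.1679,  0.027 , -0.9854]]), 't': array([0.0131, 0.537 , 1.4056])}
wrist {'mtx': array([[371.6483,   0.    , 320.3423],
       [  0.    , 371.6483, 238.5019],
       [  0.    ,   0.    ,   1.    ]]), 'T_tool_cam': array([[-0.    , -0.9487, -0.3163,  0.0816],
       [ 1.    ,  0.0003, -0.0009, -0.    ],
       [ 0.0009, -0.3163,  0.9487, -0.1342],
       [ 0.    ,  0.    ,  0.    ,  1.    ]])}
```

View pics/side0.png

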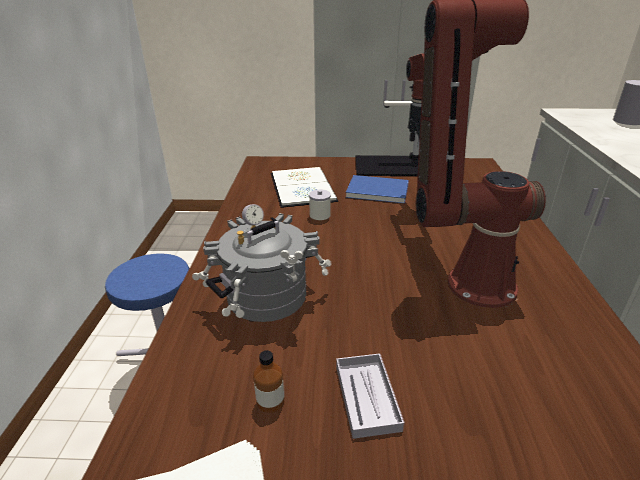

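View pics/top0.png

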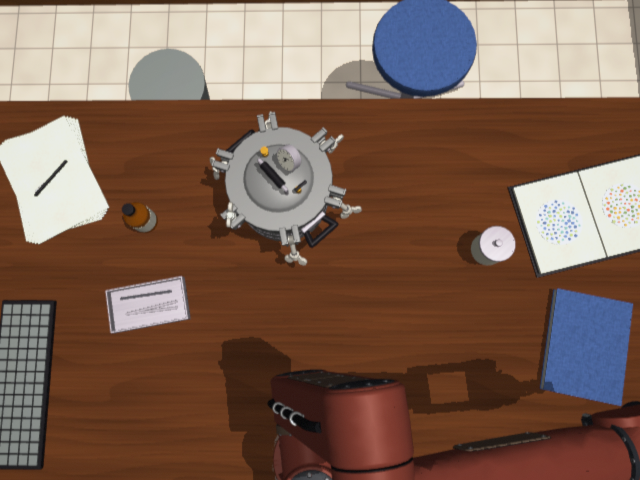

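View pics/wrist0.png

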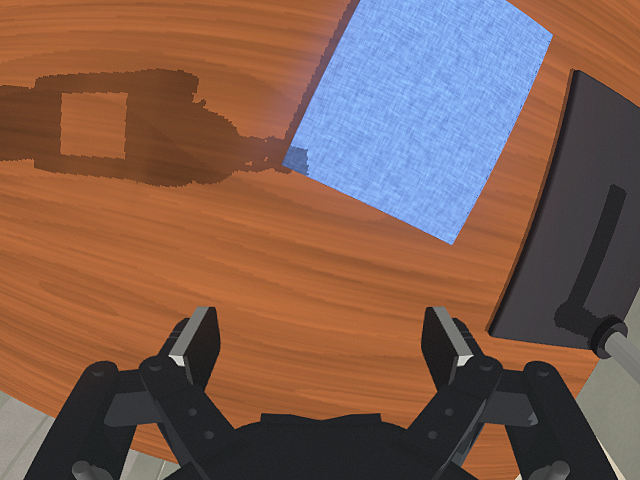

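```bash
python3 - <<'E'
import cv2
a=cv2.imread("pics/top0.png")[95:275,195:375]; b=cv2.imread("pics/side0.png")[195:325,190:340]
cv2.imwrite("pics/topz.png",cv2.resize(a,(600,600),interpolation=3)[:])
cv2.imwrite("pics/sidez.png",cv2.resize(b,(690,598),interpolation=3))
E
```

```text
(no output)
```

View pics/topz.png

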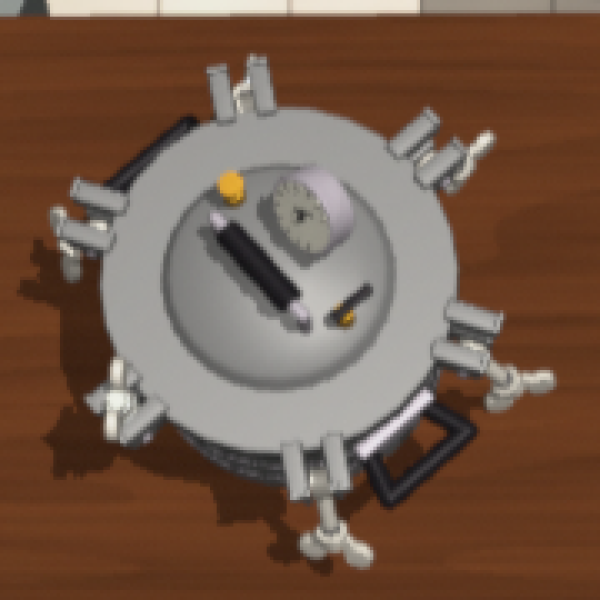

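View pics/sidez.png

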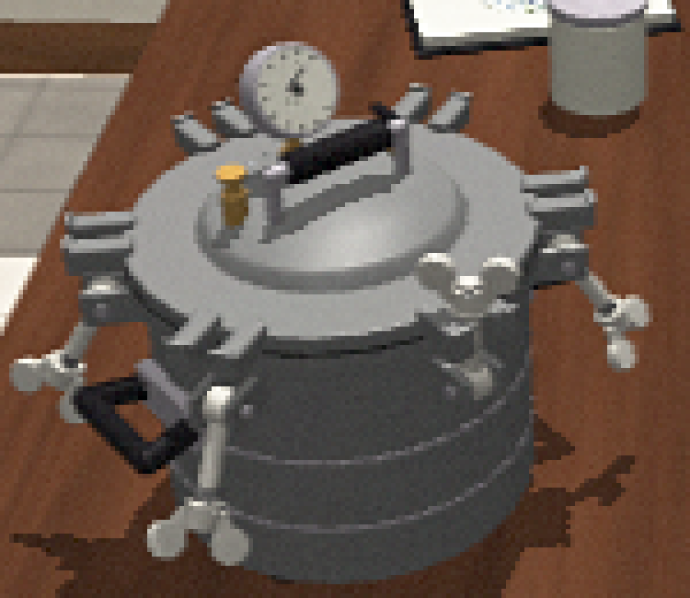

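```bash
cat > h.py <<'E'
import numpy as np, cv2
from plant import status, read_camera, camera_info
from scipy.spatial.transform import Rotation as Ro
np.set_printoptions(precision=4,suppress=True)
def ray(n,u,v,st=None):
    c=camera_info(n);K=c["mtx"]
    if n!="wrist":
        d=c["R"].T@np.array([(u-K[0,2])/K[0,0],(v-K[1,2])/K[1,1],1]);return -c["R"].T@c["t"],d/np.linalg.norm(d)
    a=np.array([u-K[0,2],v-K[1,2]]);r=np.linalg.norm(a);th=r/K[0,0]
    d=np.r_[a/max(r,1e-9)*np.sin(th),np.cos(th)]
    T=c["T_tool_cam"];R=Ro.from_rotvec(st["tcp_rot"]).as_matrix()
    return st["tcp_pos"]+R@T[:3,3],R@T[:3,:3]@d
def plane(o,d,z): return o+d*(z-o[2])/d[2]
def tri(rs):
    A=0;b=0
    for o,d in rs:
        P=np.eye(3)-np.outer(d,d);A=A+P;b=b+P@o
    x=np.linalg.solve(A,b);return x,[np.linalg.norm((np.eye(3)-np.outer(d,d))@(x-o)) for o,d in rs]
def proj(n,X,st=None):
    c=camera_info(n);K=c["mtx"]
    if n!="wrist":
        p=K@(c["R"]@np.array(X)+c["t"]);return p[:2]/p[2]
    R=Ro.from_rotvec(st["tcp_rot"]).as_matrix();T=c["T_tool_cam"]
    p=T[:3,:3].T@(R.T@(np.array(X)-st["tcp_pos"])-T[:3,3]);rr=np.hypot(*p[:2]);th=np.arctan2(rr,p[2])
    return K[:2,2]+K[0,0]*th*p[:2]/rr
def snap(n,f):
    st=status.observe();im=read_camera(n)[:,:,::-1].copy();cv2.imwrite(f"pics/{f}.png",im);return st,im
E
python3 - <<'E'
from h import *
tz=lambda x,y:ray("top",195+x*.3-.35,95+y*.3-.35)
sz=lambda x,y:ray("side",190+x*150/690-.4,195+y*130/598-.4)
P=np.array([plane(*tz(*p),.202) for p in [(102,280),(458,280),(280,108),(150,400),(410,400),(155,155),(405,155),(280,452)]])[:,:2]
A=np.c_[2*P,np.ones(len(P))];s=np.linalg.lstsq(A,(P**2).sum(1),rcond=None)[0];c=s[:2];print("pot",c,np.sqrt(s[2]+c@c))
n,e=tri([tz(118,402),sz(467,280)]);print("nut",n,e, n[:2]-c,np.linalg.norm(n[:2]-c))
print([plane(*tz(*p),.235)for p in[(118,368),(118,437)]])
print([plane(*sz(*p),.235)for p in[(433,267),(500,271)]])
b=[plane(*ray("top",147,222),.05),plane(*ray("top",493,245),.1),plane(*ray("top",147,304),.03)];print("bottle jar tray",b)
E
```

```text
pot [0.6624 0.084 ] 0.12522616619432225
nut [0.5706 0.1904 0.2283] [np.float64(0.0031500149331113773), np.float64(0.0031500149331115793)] [-0.0919  0.1064] 0.14055015921641395
[array([0.5894, 0.1899, 0.235 ]), array([0.5418, 0.1885, 0.235 ])]
[array([0.5927, 0.187 , 0.235 ]), array([0.5551, 0.1898, 0.235 ])]
bottle jar tray [array([0.5886, 0.4366, 0.05  ]), array([ 0.5213, -0.4348,  0.1   ]), array([0.3782, 0.4313, 0.03  ])]
```

```bash
python3 -m pendant '[0,0,-0.045,8,0,0,-0.045,5.4,0,0,-0.045,0,0.02,-0.04,-0.01,0,0.02,-0.04,0,0,0.02,-0.04,0,0]' 0.085 60; python3 -c "
from h import *
print(status.observe())"
```

```text
t: 0.75
tcp_pos: [0.2047, -0.4876, 0.384]
tcp_rot: [-3.13, 0.028, 0.002]
contact_force: [0.5, 0.2, -0.4]
opening: 0.995
{'t': 0.75, 'joint_positions': array([-1.3071, -0.065 ,  1.6466,  0.0019,  1.5714,  0.2813]), 'qvel': array([ 0.5561, -0.6854,  0.6393,  0.0209,  0.0314,  0.5567]), 'joint_efforts': array([ -3.708 , -26.6839, -33.3179,  -0.2108,   0.0471,  -0.3892]), 'tcp_pos': array([ 0.2047, -0.4876,  0.384 ]), 'tcp_rot': array([-3.13  ,  0.0275,  0.0019]), 'contact_force': array([ 0.5402,  0.2403, -0.3846]), 'moment': array([-0.0213, -0.0114, -0.0302]), 'opening': 0.9951335570673537}
```

```bash
python3 -m pendant '[0.02,-0.044,0,0,0.02,-0.044,0,0,0.02,-0.044,0,0,0.02,-0.044,0,0,0.02,-0.044,0,0,0.02,-0.044,0,0,0.02,-0.044,0,0,0.02,-0.044,0,0,0.02,-0.044,0,0,0.02,-0.044,0,0]';  python3 -m pendant '[0.02,-0.04,0,0,0.02,-0.04,0,0,0.02,-0.04,0,0,0.02,-0.04,0,0,0.02,-0.035,0.02,0,0.01,-0.02,0.02,0,0,0,0,0,0,0,0,0]'; python3 - <<'E'
from h import *
st,im=snap("wrist","w1"); print(st["tcp_pos"],st["tcp_rot"],proj("wrist",[.5706,.1904,.232],st))
E
```

```text
t: 1.75
tcp_pos: [0.4161, -0.0346, 0.3876]
tcp_rot: [-3.131, 0.038, -0.006]
contact_force: [0.9, -0.1, -0.2]
opening: 0.996
t: 2.55
tcp_pos: [0.5338, 0.1949, 0.3471]
tcp_rot: [-3.132, 0.021, -0.006]
contact_force: [0.0, -0.2, 0.4]
opening: 0.993
[0.5338 0.1949 0.3471] [-3.1321  0.0205 -0.0062] [328.2998 185.3735]
```

View pics/w1.png

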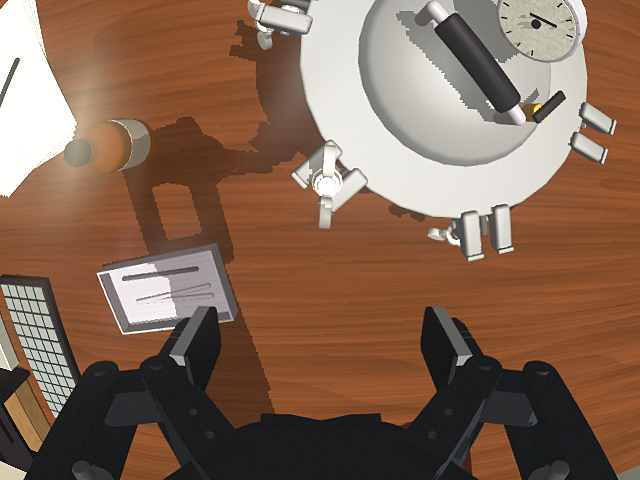

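```bash
python3 - <<'E'
from h import *
im=cv2.imread("pics/w1.png")[120:250,270:400];cv2.imwrite("pics/w1z.png",cv2.resize(im,(600,600),interpolation=cv2.INTER_CUBIC))
E
```

```text
(no output)
```

View pics/w1z.png

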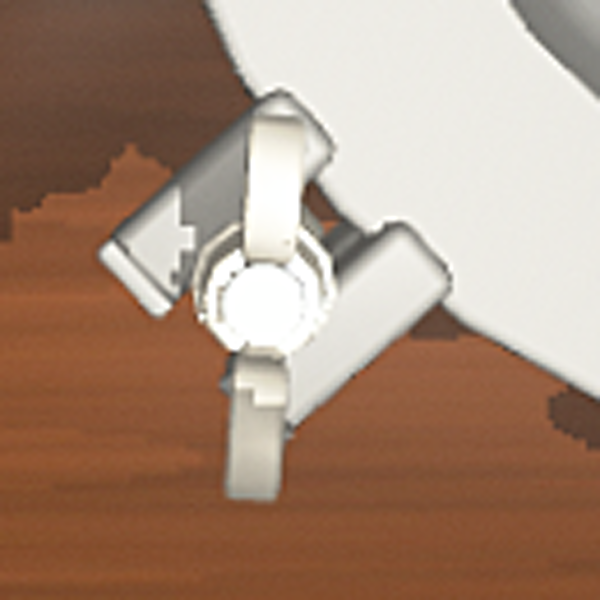

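```bash
python3 - <<'E'
from h import *
st={"tcp_pos":np.array([.5338,.1949,.3471]),"tcp_rot":np.array([-3.1321,.0205,-.0062])}
f=lambda x,y,z:plane(*ray("wrist",270+x*130/600-.4,120+y*130/600-.4,st),z)
a=f(275,117,.233);b=f(253,497,.233);print(a,b,np.linalg.norm(a-b),(a+b)/2,np.degrees(np.arctan2(*(a-b)[1::-1])))
# better triangulate wing centres with top cam? bolt end
print("foot c",f(264,295,.212))
print("bolt end", f(265,303,.228))
for p,q in [((280,90),(100,245)),((450,280),(290,430)),((330,155),(155,312)),((385,225),(290,300))]:
    A=f(*p,.209);B=f(*q,.209);print(np.degrees(np.arctan2(*(B-A)[1::-1])))
n,e=tri([ray("top",195+118*.3-.35,95+402*.3-.35),ray("wrist",270+264*130/600-.4,120+305*130/600-.4,st),ray("side",190+467*150/690-.4,195+280*130/598-.4)]);print(n,e)
E
```

```text
[0.5983 0.1896 0.233 ] [0.5412 0.1933 0.233 ] 0.057180864821120336 [0.5698 0.1915 0.233 ] -3.7807938720374636
foot c [0.5685 0.1913 0.212 ]
bolt end [0.57   0.1913 0.228 ]
130.12319357339007
133.7423525333193
131.64879795166368
128.50668002256305
[0.5703 0.1909 0.2287] [np.float64(0.003000417482116152), np.float64(0.0006569935609864165), np.float64(0.0033513985099083896)]
```

```bash
python3 -m pendant '[0.02,0.002,0.01,3,0.016,0.001,0.01,0,0,0,0.02,0,0,0,0.02,0,0,0,0.01,0,0,0,0,0]' 0.035; python3 - <<'E'
from h import *
st,im=snap("wrist","w2"); print(st["tcp_pos"],st["tcp_rot"],st["joint_positions"])
R=Ro.from_rotvec(st["tcp_rot"]).as_matrix(); print(R, R.T@(np.array([.5698,.1914,.238])-st["tcp_pos"]))
E
```

```text
t: 3.2
tcp_pos: [0.5726, 0.1834, 0.284]
tcp_rot: [-3.129, 0.121, -0.024]
contact_force: [-1.5, 0.1, -0.2]
opening: 0.41
[0.5726 0.1834 0.284 ] [-3.1288  0.1209 -0.0243] [0.1901 0.1225 1.6373 0.0067 1.3643 1.8368]
[[ 0.9969 -0.0771  0.0159]
 [-0.0773 -0.997   0.0098]
 [ 0.0151 -0.0109 -0.9998]] [-0.0041 -0.0072  0.046 ]
```

View pics/w2.png

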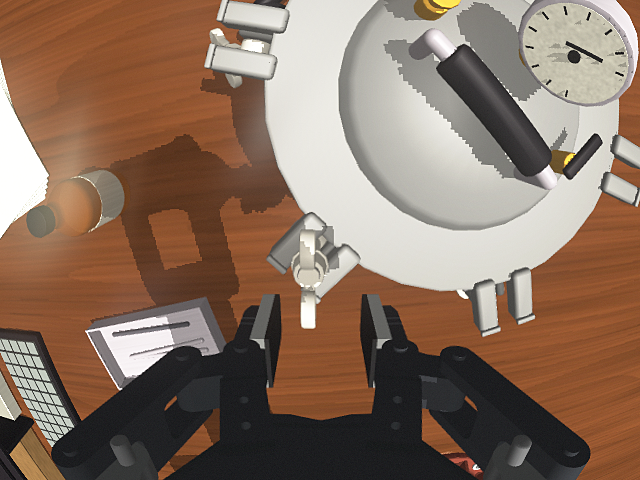

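```bash
python3 -m pendant '[-0.004,-0.007,0,0,0,0,0.01,0,0,0,0,0]'; python3 - <<'E'
from h import *
st,im=snap("wrist","w3"); print(st["tcp_pos"],st["tcp_rot"],st["qvel"])
R=Ro.from_rotvec(st["tcp_rot"]).as_matrix(); print(R[:,2], R.T@(np.array([.5698,.1914,.238])-st["tcp_pos"]))
cv2.imwrite("pics/w3z.png",cv2.resize(im[170:430,180:500],(738,600),interpolation=cv2.INTER_CUBIC))
E
```

```text
t: 3.55
tcp_pos: [0.5708, 0.1914, 0.2784]
tcp_rot: [-3.127, 0.122, -0.036]
contact_force: [-0.2, -0.1, 1.0]
opening: 0.407
[0.5708 0.1914 0.2784] [-3.1268  0.1218 -0.0359] [ 0.0072 -0.0268 -0.0365  0.0082  0.0092  0.0022]
[ 0.0234  0.0113 -0.9997] [-0.0019  0.0006  0.0404]
```

View pics/w3z.png

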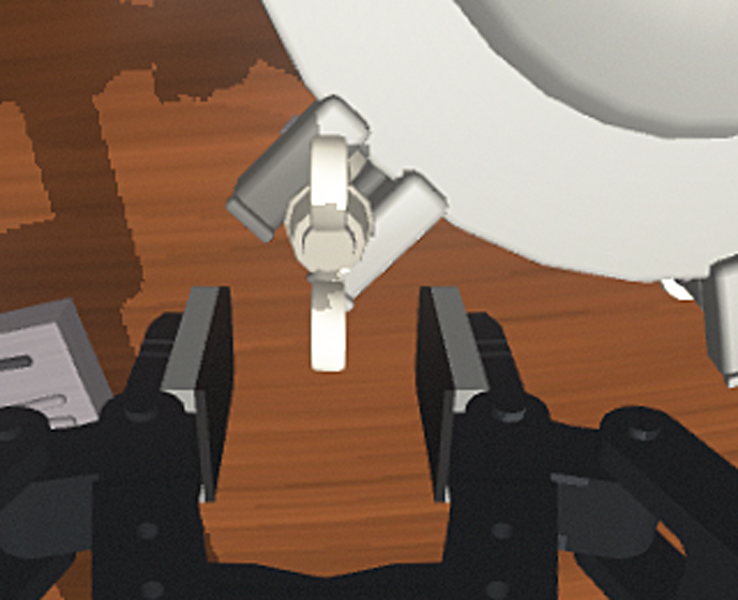

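```bash
python3 -m pendant '[-0.001,0,0.02,0,-0.001,0,0.019,0]'; python3 - <<'E'
from h import *
st,im=snap("wrist","w4"); print(st["tcp_pos"],st["tcp_rot"],st["qvel"],st["contact_force"])
R=Ro.from_rotvec(st["tcp_rot"]).as_matrix(); print(R[:,2], R.T@(np.array([.5698,.1914,.238])-st["tcp_pos"]))
cv2.imwrite("pics/w4z.png",cv2.resize(im[170:430,180:500],(738,600),interpolation=cv2.INTER_CUBIC))
E
```

```text
t: 3.8
tcp_pos: [0.5735, 0.1933, 0.245]
tcp_rot: [-3.124, 0.12, -0.054]
contact_force: [-0.1, 0.0, -0.4]
opening: 0.411
[0.5735 0.1933 0.245 ] [-3.1236  0.1204 -0.0542] [ 0.0094  0.1248  0.164  -0.0007 -0.3602  0.0049] [-0.1157  0.026  -0.3872]
[ 0.0352  0.0138 -0.9993] [-0.0038  0.0023  0.0068]
```

View pics/w4z.png

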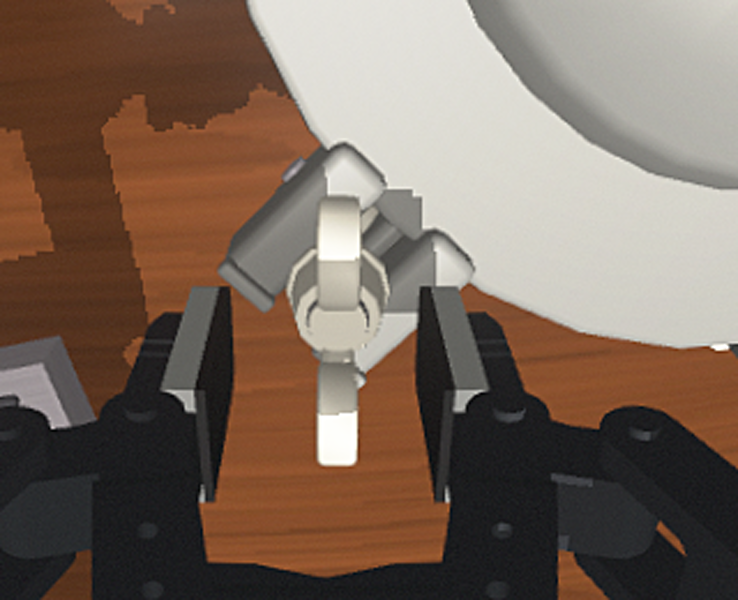

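```bash
python3 -m pendant '[-0.005,0.002,0.005,0,0,0,0,0]' ; python3 -m pendant '[0,0,0,0,0,0,0,0]' ; python3 - <<'E'
from h import *
st=status.observe(); print(st["tcp_pos"],st["tcp_rot"],st["contact_force"])
R=Ro.from_rotvec(st["tcp_rot"]).as_matrix(); print(R[:,2], R.T@(np.array([.5698,.1914,.238])-st["tcp_pos"]))
E
```

```text
t: 4.05
tcp_pos: [0.566, 0.1915, 0.2356]
tcp_rot: [-3.126, 0.12, -0.044]
contact_force: [-0.5, -0.2, 0.2]
opening: 0.408
t: 4.25
tcp_pos: [0.5667, 0.1916, 0.2373]
tcp_rot: [-3.125, 0.12, -0.047]
contact_force: [-0.4, -0.4, 0.5]
opening: 0.406
[0.5667 0.1916 0.2373] [-3.1249  0.1196 -0.0474] [-0.4211 -0.4429  0.4767]
[ 0.0308  0.0129 -0.9994] [ 0.0031 -0.     -0.0006]
```

```bash
python3 -m pendant '[0.003,0,0,0,0,0,0,0,0,0,0,0,0,0,0,0,0,0,0,0]' 0 70; python3 - <<'E'
from h import *
st,im=snap("wrist","w5"); print(st["tcp_pos"],st["tcp_rot"],st["contact_force"],st["moment"],st["joint_positions"])
cv2.imwrite("pics/w5z.png",cv2.resize(im[170:430,180:500],(738,600),interpolation=cv2.INTER_CUBIC))
E
```

```text
t: 4.75
tcp_pos: [0.5708, 0.1912, 0.2393]
tcp_rot: [-3.125, 0.12, -0.051]
contact_force: [-0.6, 0.1, -0.1]
opening: 0.05
[0.5708 0.1912 0.2393] [-3.1247  0.12   -0.0508] [-0.588   0.1335 -0.0944] [-0.0277  0.049  -0.0177] [0.2037 0.1467 1.695  0.0063 1.265  1.8495]
```

View pics/w5z.png

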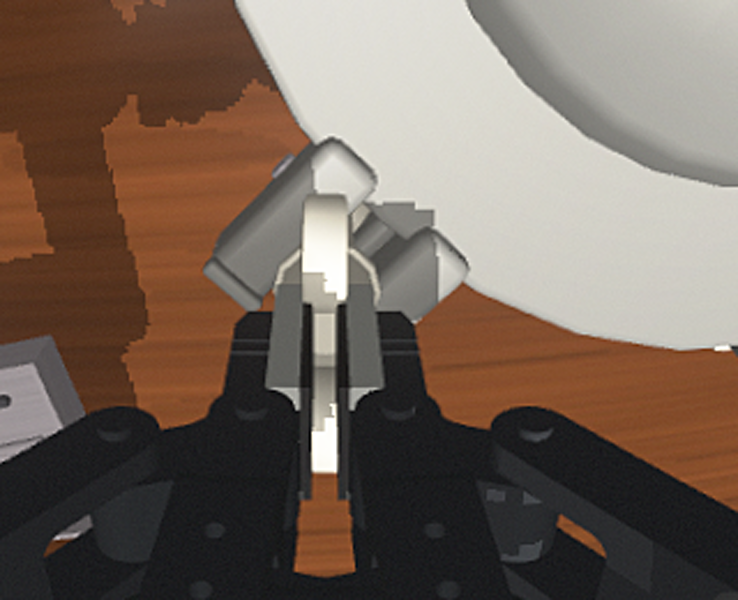

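```bash
python3 -m pendant '[0,0,0,-5,0,0,0,-8,0,0,0,-8,0,0,0,-8]' ; python3 - <<'E'
from h import *
st,im=snap("wrist","w6"); print(st["tcp_pos"],st["tcp_rot"],st["contact_force"],st["moment"],st["joint_positions"])
R=Ro.from_rotvec(st["tcp_rot"]).as_matrix(); print(R,np.degrees(np.arctan2(R[1,1],R[0,1])))
cv2.imwrite("pics/w6z.png",cv2.resize(im[170:430,180:500],(738,600),interpolation=cv2.INTER_CUBIC))
E
```

```text
t: 5.2
tcp_pos: [0.5707, 0.192, 0.24]
tcp_rot: [-3.056, -0.693, -0.055]
contact_force: [-1.2, 0.2, 0.5]
opening: 0.049
[0.5707 0.192  0.24  ] [-3.0559 -0.6934 -0.0554] [-1.1982  0.182   0.4652] [ 0.0695  0.2025 -0.1909] [0.204  0.1461 1.6944 0.0086 1.2659 1.3261]
[[ 0.9015  0.4316  0.0328]
 [ 0.4313 -0.9021  0.0151]
 [ 0.0361  0.0005 -0.9993]] -64.43065006527542
```

View pics/w6z.png

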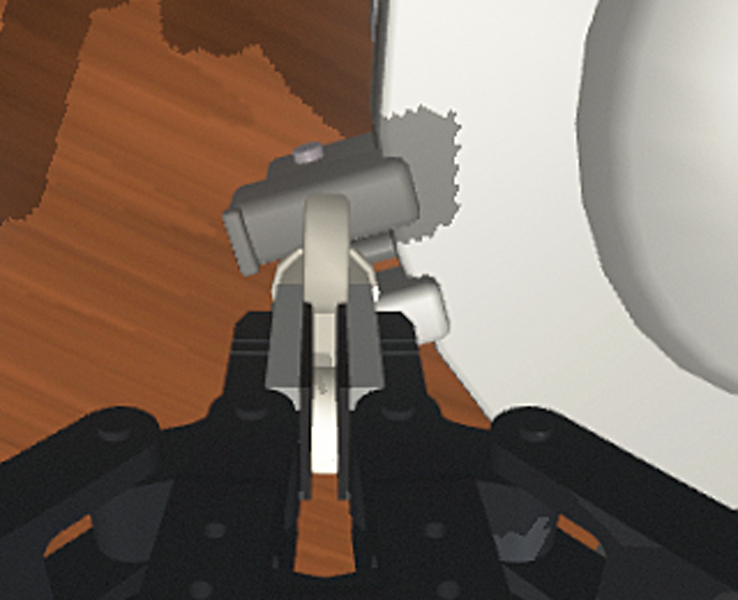

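```bash
for i in 1; do python3 -m pendant '[0,0,-0.0002,-8,0,0,-0.0002,-8,0,0,-0.0002,-8,0,0,-0.0002,-8,0,0,-0.0002,-8,0,0,-0.0002,-8,0,0,-0.0002,-8,0,0,-0.0002,-8,0,0,-0.0002,-8,0,0,-0.0002,-8]'; done; python3 - <<'E'
from h import *
st=status.observe(); print(st["tcp_pos"],st["contact_force"],st["moment"],st["joint_positions"])
R=Ro.from_rotvec(st["tcp_rot"]).as_matrix(); print(R[:,2],np.degrees(np.arctan2(R[1,1],R[0,1])))
E
```

```text
t: 6.25
tcp_pos: [0.5678, 0.1938, 0.2418]
tcp_rot: [1.856, 2.523, 0.048]
contact_force: [-0.9, 0.8, 0.6]
opening: 0.047
[0.5678 0.1938 0.2418] [-0.9034  0.8302  0.5769] [-0.0283  0.3286 -0.1219] [ 0.205   0.1436  1.6938  0.0145  1.2754 -0.101 ]
[ 0.0254  0.0195 -0.9995] 17.29521832659335
```

```bash
python3 -m pendant '[-0.001,0.001,-0.0002,-8,-0.0003,0,-0.0002,-8,-0.0003,0,-0.0002,-8,0,0,-0.0002,-8,0,0,-0.0002,-8,0,0,-0.0002,-8,0,0,-0.0002,-8,0,0,-0.0002,-8,0,0,-0.0002,-8,0,0,0,0]';  python3 - <<'E'
from h import *
st,im=snap("wrist","w7"); print(st["tcp_pos"],st["contact_force"],st["moment"],st["joint_positions"])
R=Ro.from_rotvec(st["tcp_rot"]).as_matrix(); print(R[:,2],np.degrees(np.arctan2(R[1,1],R[0,1])))
cv2.imwrite("pics/w7z.png",cv2.resize(im[170:430,180:500],(738,600),interpolation=cv2.INTER_CUBIC))
E
```

```text
t: 7.25
tcp_pos: [0.566, 0.1926, 0.2435]
tcp_rot: [-0.018, 3.125, 0.03]
contact_force: [-0.7, 0.4, 0.1]
opening: 0.049
[0.566  0.1926 0.2435] [-0.7149  0.4237  0.078 ] [-0.1032  0.1587 -0.0267] [ 0.2029  0.1432  1.6906  0.0162  1.2882 -1.384 ]
[ 0.0161  0.0192 -0.9997] 90.68311301108716
```

View pics/w7z.png

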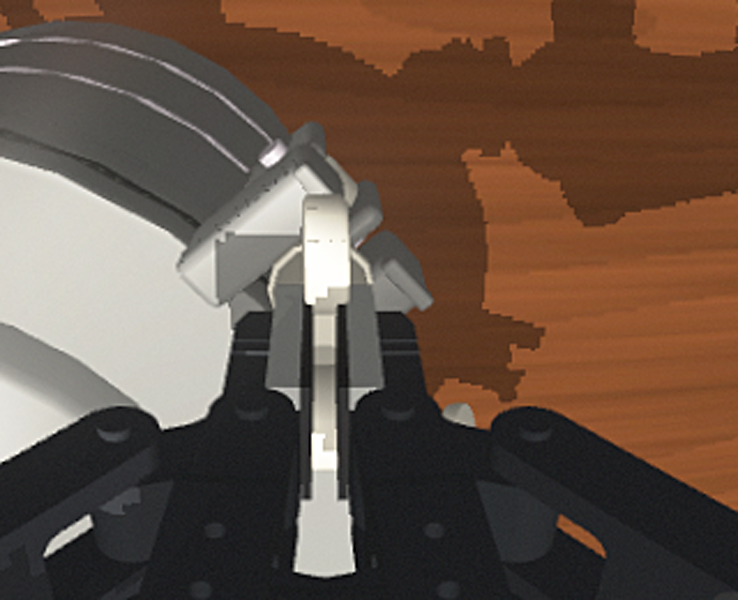

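```bash
python3 -m pendant '[0,0,-0.0002,-8,0,0,-0.0002,-8,0,0,-0.0002,-8,0,0,-0.0002,-8,0,0,-0.0002,-8,0,0,-0.0002,-8,0,0,-0.0002,-8,0,0,0,0,0,0,0,0]';  python3 - <<'E'
from h import *
st=status.observe(); print(st["tcp_pos"],st["contact_force"],st["moment"],st["joint_positions"])
R=Ro.from_rotvec(st["tcp_rot"]).as_matrix(); print(R[:,2],np.degrees(np.arctan2(R[1,1],R[0,1])))
E
```

```text
t: 8.2
tcp_pos: [0.5673, 0.1904, 0.2449]
tcp_rot: [-1.473, 2.749, 0.005]
contact_force: [-0.3, -0.4, -0.7]
opening: 0.05
[0.5673 0.1904 0.2449] [-0.3127 -0.3592 -0.6539] [-0.2985  0.0412  0.0332] [ 0.2017  0.1426  1.6886  0.0101  1.2892 -2.3558]
[ 0.0188  0.0138 -0.9997] 146.37386303190564
```

```bash
python3 -m pendant '[0,0,0,0,0,0,0,0,0,0,0,0,0,0,-0.015,0,0,0,-0.015,0,0,0,-0.01,0]' 0.035;python3 -m pendant '[0,0,0,8,0,0,0,8,0,0,0,8,0,0,0,8,0,0,0,8,0,0,0,8,0,0,0,8,0,0,0,8,0,0,0,8,0,0,0,8]';python3 -m pendant '[0,0,0,8,0,0,0,8,0,0,0,8,0,0,0,8,0,0,0,8,0,0,0,8,0,0,0,8,0,0,0,8,0,0,0,8,0,0,0,8]'; python3 - <<'E'
from h import *
st,im=snap("wrist","w8"); print(st["tcp_pos"],st["tcp_rot"],st["contact_force"],st["joint_positions"])
R=Ro.from_rotvec(st["tcp_rot"]).as_matrix(); print(R[:,2],np.degrees(np.arctan2(R[1,1],R[0,1])))
cv2.imwrite("pics/w8z.png",cv2.resize(im[170:430,180:500],(738,600),interpolation=cv2.INTER_CUBIC))
E
```

```text
t: 8.8
tcp_pos: [0.5655, 0.1907, 0.2865]
tcp_rot: [-1.462, 2.757, 0.01]
contact_force: [-0.3, 0.0, 0.8]
opening: 0.412
t: 9.8
tcp_pos: [0.5718, 0.1922, 0.3077]
tcp_rot: [0.738, 3.017, 0.048]
contact_force: [-0.0, 0.2, -0.1]
opening: 0.412
t: 10.8
tcp_pos: [0.5758, 0.1933, 0.3256]
tcp_rot: [2.578, 1.77, 0.104]
contact_force: [0.3, -0.8, 0.1]
opening: 0.413
[0.5758 0.1933 0.3256] [2.5776 1.7695 0.1043] [ 0.2892 -0.7655  0.0987] [0.2016 0.0802 1.6075 0.0139 1.3873 0.5671]
[ 0.0624  0.0267 -0.9977] -21.128129549142354
```

View pics/w8z.png

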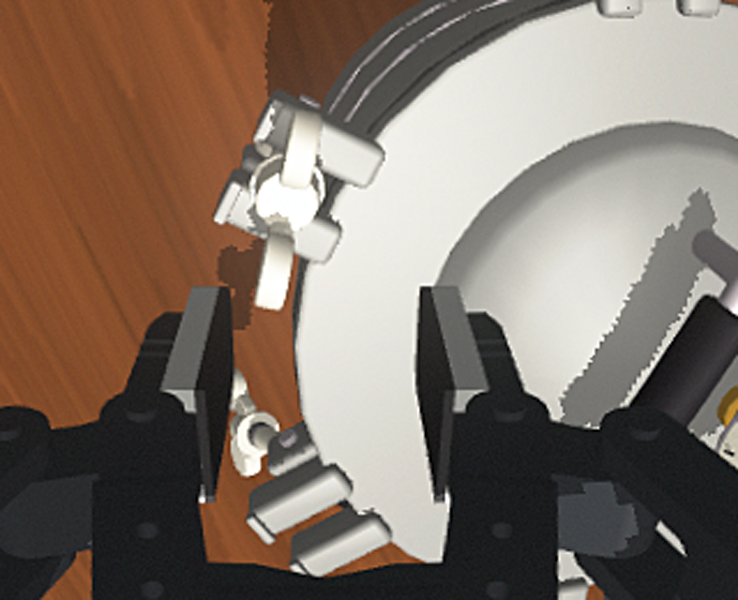

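```bash
python3 -m pendant '[0,0,0,-8,0,0,0,-8,0,0,0,-8,0,0,0,-8,0,0,0,-8,0,0,0,-8,0,0,0,-8,0,0,0,-8,0,0,0,0]' 0; python3 - <<'E'
from h import *
st0={"tcp_pos":np.array([.5758,.1933,.3256]),"tcp_rot":np.array([2.5776,1.7695,.1043])}
f=lambda x,y,z:plane(*ray("wrist",180+x*320/738-.3,170+y*260/600-.3,st0),z)
a=f(308,112,.239);b=f(270,308,.239);print(a,b,np.linalg.norm(a-b),(a+b)/2,np.degrees(np.arctan2(*(a-b)[1::-1])))
st,im=snap("wrist","w9"); print(st["tcp_pos"],st["tcp_rot"],st["joint_positions"])
R=Ro.from_rotvec(st["tcp_rot"]).as_matrix(); print(R[:,2],np.degrees(np.arctan2(R[1,1],R[0,1])),R.T@(np.array([.5895,.1687,.300])-st["tcp_pos"]))
E
```

```text
t: 11.75
tcp_pos: [0.5784, 0.194, 0.3383]
tcp_rot: [1.139, 2.861, 0.087]
contact_force: [0.4, 0.1, -0.9]
opening: -0.002
[0.5849 0.2163 0.239 ] [0.5536 0.1668 0.239 ] 0.05862088626699348 [0.5692 0.1915 0.239 ] 57.74298004389963
[0.5784 0.194  0.3383] [1.1394 2.8614 0.0873] [ 0.2016  0.0704  1.5953  0.0144  1.3943 -0.6132]
[ 0.0771  0.0302 -0.9966] 46.65199258716779 [-0.0241 -0.0136  0.0383]
```

View pics/w9.png

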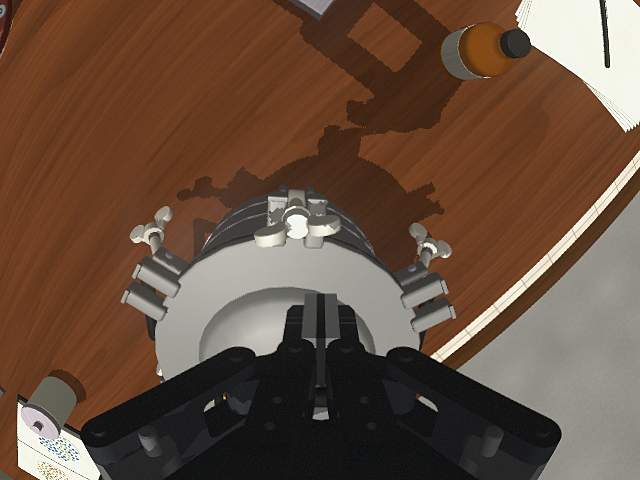

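```bash
python3 -m pendant '[-0.012,-0.007,0.01,0,-0.012,-0.007,0.02,0,0,0,0.01,0]'; python3 - <<'E'
from h import *
st=status.observe(); print(st["tcp_pos"],st["tcp_rot"],st["joint_positions"])
R=Ro.from_rotvec(st["tcp_rot"]).as_matrix(); print(R[:,2],np.degrees(np.arctan2(R[1,1],R[0,1])),R.T@(np.array([.5895,.1687,.240])-st["tcp_pos"]))
E
```

```text
t: 12.1
tcp_pos: [0.5915, 0.1669, 0.3002]
tcp_rot: [1.145, 2.852, 0.092]
contact_force: [-0.9, 1.1, -1.1]
opening: -0.002
[0.5915 0.1669 0.3002] [1.145  2.8524 0.0917] [ 0.1525  0.0963  1.6379  0.018   1.3197 -0.6585]
[ 0.0839  0.0305 -0.996 ] 46.34793408244888 [ 0.005  -0.0049  0.0598]
```

```bash
python3 -m pendant '[0.001,-0.003,0.02,0,0.001,-0.003,0.02,0,0.001,-0.001,0.015,0]'; python3 - <<'E'
from h import *
st,im=snap("wrist","w10"); snap("side","s10"); print(st["tcp_pos"],st["tcp_rot"],st["contact_force"])
R=Ro.from_rotvec(st["tcp_rot"]).as_matrix(); print(R[:,2],np.degrees(np.arctan2(R[1,1],R[0,1])),R.T@(np.array([.5698,.1914,.240])-st["tcp_pos"]))
s=cv2.imread("pics/s10.png"); cv2.imwrite("pics/s10z.png",cv2.resize(s[150:310,200:360],(600,600),interpolation=cv2.INTER_CUBIC))
E
```

```text
t: 12.4
tcp_pos: [0.59, 0.1643, 0.2428]
tcp_rot: [1.152, 2.848, 0.093]
contact_force: [-0.4, -0.5, 0.1]
opening: 0.001
[0.59   0.1643 0.2428] [1.1519 2.8482 0.0935] [-0.3567 -0.4671  0.0882]
[ 0.0855  0.0309 -0.9959] 46.053543219471834 [0.0335 0.0053 0.0019]
```

View pics/w10.png

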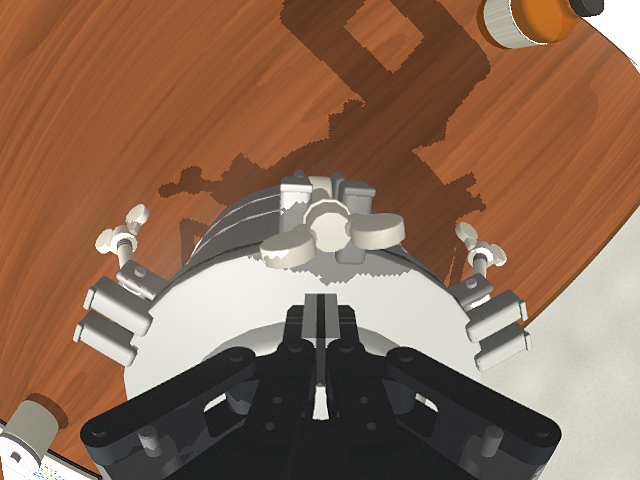

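View pics/s10z.png

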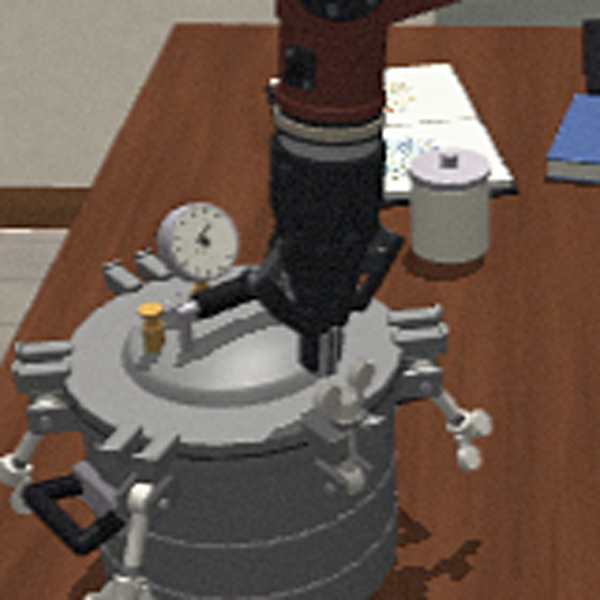

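```bash
python3 -m pendant '[0.006,0.004,0.004,0,0.006,0.002,0,0,0.006,0.001,0,0,0.006,0.001,0,0]'; python3 - <<'E'
from h import *
st,im=snap("wrist","w11"); print(st["tcp_pos"],st["tcp_rot"],st["contact_force"])
R=Ro.from_rotvec(st["tcp_rot"]).as_matrix(); print(R[:,2],R.T@(np.array([.5698,.1914,.240])-st["tcp_pos"]))
E
```

```text
t: 12.9
tcp_pos: [0.5785, 0.1888, 0.2393]
tcp_rot: [1.153, 2.848, 0.094]
contact_force: [0.5, 0.2, 0.7]
opening: 0.001
[0.5785 0.1888 0.2393] [1.1525 2.8481 0.0936] [0.5344 0.1533 0.6838]
[ 0.0855  0.031  -0.9959] [ 0.008  -0.0041 -0.0013]
```

View pics/w11.png

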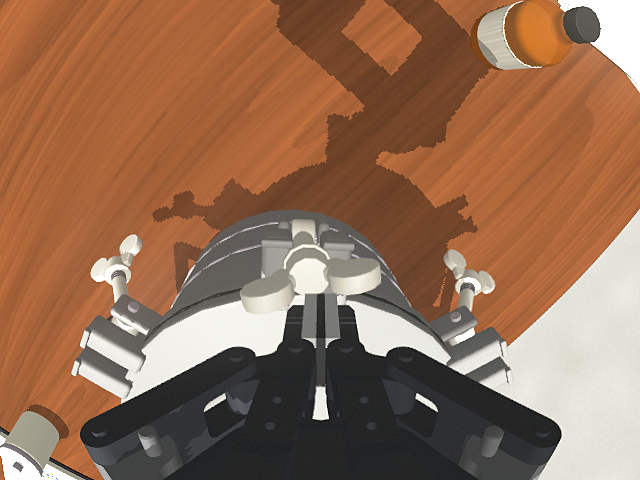

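```bash
python3 -m pendant '[0.006,-0.002,0,0,0.006,-0.001,0,0,0.006,0,0,0,0.006,0,0,0]'; python3 - <<'E'
from h import *
st,im=snap("wrist","w12"); print(st["tcp_pos"],st["tcp_rot"],st["contact_force"])
R=Ro.from_rotvec(st["tcp_rot"]).as_matrix(); print(R[:,2],R.T@(np.array([.5698,.1914,.240])-st["tcp_pos"]))
E
```

```text
t: 13.35
tcp_pos: [0.5579, 0.2059, 0.2399]
tcp_rot: [1.15, 2.847, 0.098]
contact_force: [0.0, 0.1, 0.3]
opening: 0.003
[0.5579 0.2059 0.2399] [1.1504 2.8467 0.0978] [0.0045 0.0867 0.2723]
[ 0.0883  0.0329 -0.9955] [-0.0186 -0.0021  0.0005]
```

View pics/w12.png

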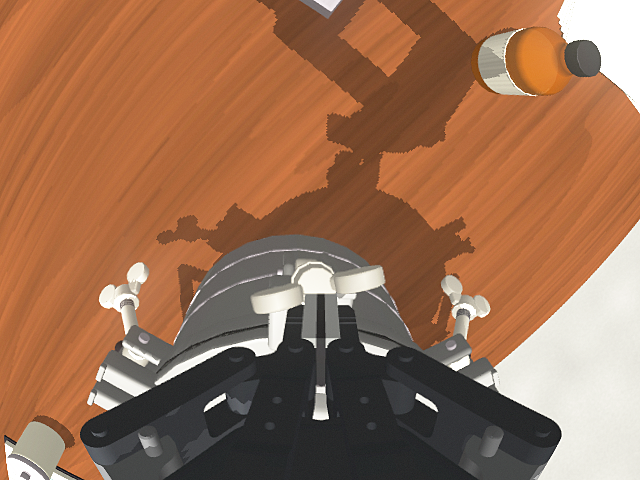

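```bash
python3 -m pendant '[0.01,0,0,0,0.01,0,0,0,0.01,0,0,0,0,0,0,0,-0.01,0,0,0,-0.01,0,-0.01,0]'; python3 - <<'E'
from h import *
st,im=snap("wrist","w13"); print(st["tcp_pos"],st["tcp_rot"],st["contact_force"])
E
```

```text
t: 14.0
tcp_pos: [0.5452, 0.2154, 0.2474]
tcp_rot: [1.147, 2.854, 0.095]
contact_force: [-0.7, -0.4, -0.3]
opening: 0.001
[0.5452 0.2154 0.2474] [1.1471 2.8536 0.0947] [-0.7259 -0.3745 -0.3439]
```

View pics/w13.png

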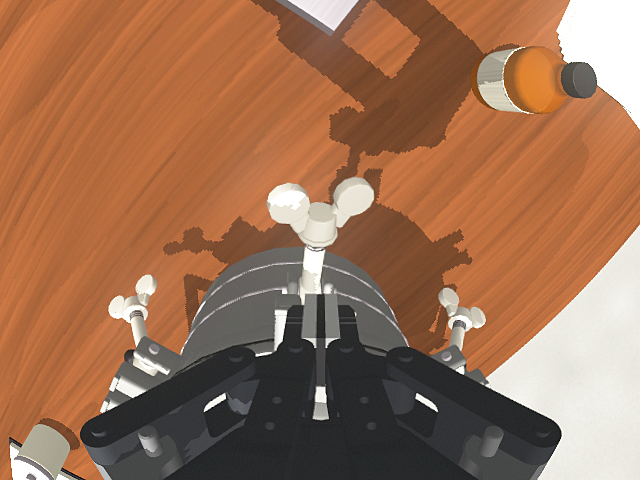

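It is falling outwards. I'll back off upwards and check.

```bash
python3 -m pendant '[0,0,-0.02,0,0,0,-0.03,0,0,0,-0.03,0,0,0,-0.03,0,-0.01,0,-0.02,0,0,0,0,0]'; python3 - <<'E'
from h import *
st,im=snap("wrist","w14"); _,s=snap("side","s14"); _,t=snap("top","t14");print(st["t"],st["tcp_pos"],st["contact_force"])
s=cv2.resize(s[150:330,180:360],(400,400),interpolation=2); t=cv2.resize(t[80:360,100:380],(400,400),interpolation=2)
cv2.imwrite("pics/st14.png",np.hstack([s,t]))
E
```

```text
t: 14.65
tcp_pos: [0.5487, 0.1978, 0.3903]
tcp_rot: [1.156, 2.837, 0.102]
contact_force: [-0.1, -0.4, 0.4]
opening: 0.002
14.65 [0.5487 0.1978 0.3903] [-0.1234 -0.389   0.3716]
```

View pics/w14.png

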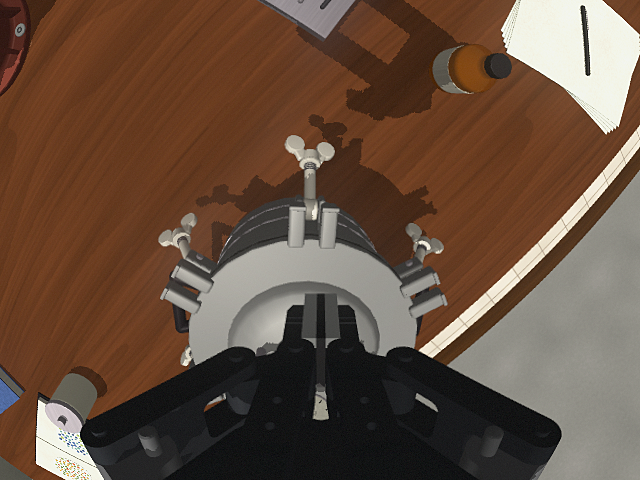

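View pics/st14.png

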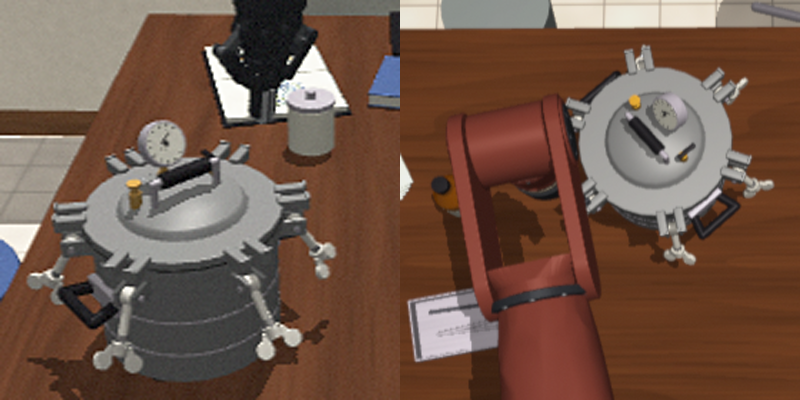

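```bash
python3 -m pendant '[0,0,0,0,0,0,0,0,0,0,0,0]'; python3 - <<'E'
from h import *
st,im=snap("wrist","w15"); print(st["t"],st["qvel"])
cv2.imwrite("pics/w15z.png",cv2.resize(im[110:230,250:370],(600,600),interpolation=cv2.INTER_CUBIC))
o=np.array([-.656,.755,0]);z=np.array([0,0,1.]);tt=np.cross(z,o)
nut0=np.array([.5695,.1915,0]);pin=np.array([*nut0[:2],.16])
for th in (2.5,2.6):
  ax=np.cos(th)*z+np.sin(th)*o; oo=np.cos(th)*o-np.sin(th)*z
  for q in (4.3,4.7,5.0,5.3):
    c=pin+ax*(.072+.008*q/2/np.pi); d=np.cos(q)*oo+np.sin(q)*tt
    print(th,q,[(np.round((proj("wrist",c+s*.018*d,st)-[250,110])*5)).tolist() for s in(1,-1)])
E
```

```text
t: 15.1
tcp_pos: [0.5438, 0.1982, 0.3785]
tcp_rot: [1.161, 2.853, 0.087]
contact_force: [-0.0, -0.7, -0.5]
opening: -0.002
15.1 [ 0.0031  0.0081  0.0169  0.002   0.0003 -0.0005]
2.5 4.3 [[410.0, 246.0], [256.0, 281.0]]
2.5 4.7 [[412.0, 267.0], [251.0, 257.0]]
2.5 5.0 [[405.0, 282.0], [256.0, 239.0]]
2.5 5.3 [[393.0, 294.0], [268.0, 223.0]]
2.6 4.3 [[405.0, 269.0], [253.0, 307.0]]
2.6 4.7 [[407.0, 292.0], [249.0, 282.0]]
2.6 5.0 [[401.0, 308.0], [254.0, 263.0]]
2.6 5.3 [[388.0, 322.0], [266.0, 246.0]]
```

View pics/w15z.png

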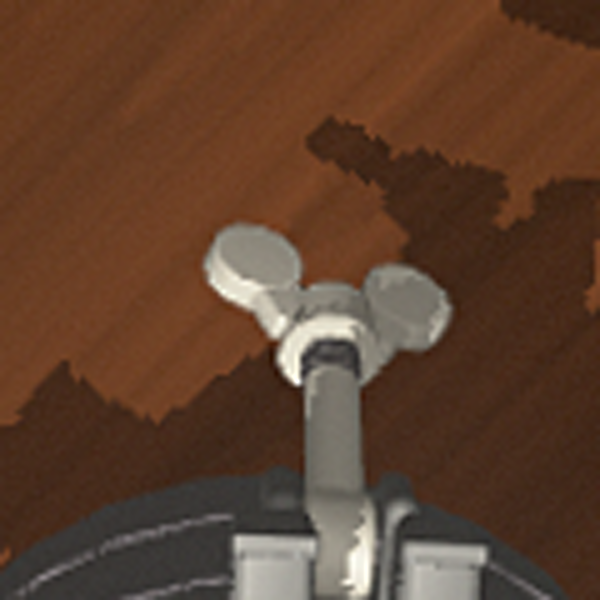

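```bash
python3 -c "
from plant import job
print(job.finish_job())"
```

```text
the job is handed in; nothing more can be done
None
```

The last bolt is undone and hanging beside the pot like the other five, with its nut still on. I handed the job in at about 15 s of robot time.

- **Unscrewing:** I gripped the wing nut across its thickness. It was found already about 45° from its tight position. I turned it about 241° counter-clockwise in one sweep, to about 5.0 rad, past the 4.7 rad that counts as well clear.
- **Swinging out:** I let go, closed the fingers and pushed the nut outwards from the inside until the bolt sank by its own weight. Then I backed off upwards.

**Last checks:**
- The wrist picture matched the positions expected for a nut turn of about 5.0 rad and a swing of about 2.6 rad, so the push did not turn the nut noticeably.
- The side view showed the bolt hanging like the others.
- Wrist force read about 1 N or less each time I checked it, and the arm was well clear of the pot at hand-in.
- The bottle, jar and tray looked untouched in the last pictures; I did not measure their positions again.

**Problem along the way:** the tool drifted to about 5° off vertical over the moves. It did not affect the result.

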